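# Fit a feed roller and snap its retaining clip into the stud groove

## Robot

A 7-joint arm with a two-finger parallel gripper is mounted at the origin on the work surface. World frame = base frame: x ahead of the robot, y to its left, z up, the work surface at z = 0. Lengths are in m, angles in rad, forces in N, time in s.
With the tool pointing down it reaches from about 0.35 to 0.9 m from the base axis. Payload 8.1 kg.
Tool frame: the origin (TCP) lies on the centre line of the jaws, within the pads' length; the fingertips stand arm.tips_ahead ahead of it and the grasp point (between the pads) lies 8 mm behind it (arm.tips_ahead is the distance from the TCP to the fingertips, in m); z points along the fingers, y is the direction in which the jaws open and shut (so a half turn about z gives the same grasp; the last joint's range is limited). The gripper opens to 92 mm and grips with 3 to 60 N. Pads are 19 mm wide; open, the fingers measure 130 mm over their backs; the gripper's body (75 mm by 190 mm) begins 47 mm behind the grasp point.
Start: joints at [1.095, 0.434, 0.025, 1.573, -0.012, 1.134, -0.075], TCP at [0.228, -0.582, 0.238] pointing down, gripper open.
Joint ranges: [-2.62, 2.62], [-0.44, 2.09], [-1.27, 1.32], [0.08, 2.57], [-1.32, 4.46], [0.12, 2], [-2.74, 2.74]. Speed limits (rad/s): [2.22, 2.22, 3.01, 3.01, 3.14, 3.14, 3.14].

## Interface

Orientations are given as a rotation vector (axis times angle).
In Python, from cell import arm gives the robot as it stands. The module is installed in compiled form; this text tells all that it offers.
- The arm moves only by the tool jog_arm, never from a script. Its argument "moves" is a list of rows, each an object with "twist": the turn, a rotation vector about the tool's x, y, z in units of 10 degrees (1.0 is 10 degrees), a list of three; "xyz": the shift along the tool's x, y, z in units of 60 mm (1.0 is 60 mm), a list of three; "grip": the closure, from -1 (fully open) to 1 (shut). A call has 1 to 5 rows; each row is the pose to reach, as a shift and turn from the pose commanded when the call began, along the tool's axes at that moment; what a row does not reach only later rows make up. A row lasts 1/8 s, in which the tool goes at most 62.5 mm and 10.7 degrees, less where a joint would pass 70% of its speed; a pose out of reach is approached as far as the arm can. A call with a gripper value outside its range is refused whole. The fingers move at their own pace and stop on an object; "force" is the grip in N (left out, the last holds). Time passes only in rows, so rows that repeat a pose let the fingers close. It gives the time, the measured TCP pose, the force and the opening at its end, in the units of the state.
- arm.observe(): the state, without advancing time (a new reading comes with each control period).
- arm.get_image(name): name is "scene" or "top"; returns the picture (420x560x3 uint8, blue, green, red); there is no depth.
- arm.camera_params(name): a dict with "mtx" (3x3 intrinsics, pixels), "T" (4x4, takes a point from camera to world coordinates). Camera axes: x right, y down, z forward; pixel columns grow to the right and rows downward; lengths in m; the calibration is good to about 2 mm. A picture is of the moment at which its call begins. camera_params takes no time and is no camera call.
- arm.sign_off(): hands the job in, once; it reports no verdict.
The state is a dict: "clock": time; "joints": joint angles; "dq": joint speeds; "joint_efforts": joint torques, N m; "position": TCP position; "ee_rot": TCP orientation; "force": force on the tool from outside, world axes, zero at the start; "ft_torque": the same for the moment, N m; "width": opening from 0.0 (shut) to 1.0 (fully open).
Only numpy, scipy, OpenCV 4.12 (cv2) and the standard library are available. Lean on these libraries where they do the work, as an engineer would, in place of code of your own. Each camera call takes 0.05 s, during which the arm holds its last target. There are 200 camera calls.

## Task

Slide the loose white-hubbed feed roller onto the bare stud of the paper-feed unit until it sits right down on its flange, then take the orange snap clip by its tab, lay it on the roller's hub and press it sideways, mouth first, into the groove of the stud until it snaps fully home. The stud stands on soft rubber and gives way as you push: press steadily until you feel the clip snap and bottom, but never push the stud over by more than 7 mm or the rubber tears. Let go of both and leave the other things on the bench where they lie.

Things in the scene. Friction and masses are not known exactly. Their poses are not given: they have to be found in the camera images.
- roller_mid (a point): middle of the loose feed roller, on its axis (z, upright), 12 mm above its underside. White hub 32 mm in diameter, 24 mm tall, with a 15.2 mm through bore; black rubber tyre 48 mm in diameter, 18 mm tall, the hub standing 3 mm proud of it on both sides. Lies flat on the bench, same either way up. 40 to 85 g.
- stud_groove (a point): on the stud's axis in its brass-coloured groove, 26.5 mm above stud_seat, at the height of the middle of the clip's plate when the clip rests on the fitted roller's hub. The groove is 9.5 mm in diameter, from 3.5 mm below to 4 mm above this point; the roller's hub face lies 2.5 mm below it, so the 5 mm clip has 1.5 mm of play upwards. z is up.
- clip_tab (a point): middle of the upright tab of the orange steel snap clip, where to hold it. The tab is 12 mm long (clip's x), 10 mm wide (clip's y) and stands 24 mm high on the 5 mm plate; this point is 17 mm above the clip's underside, 12 mm below the tab's top. The clip lies flat, z up; x points from the tab to the mouth, the way the clip is pushed on. 40 g.
- clip_bore (a point): centre of the clip's round opening, at half the plate's thickness, 2.5 mm above the underside; 22 mm ahead of clip_tab along x and 14.5 mm lower. It comes to the stud's axis when the clip is home. Plate reaches 28 mm behind it; the two springy arms measure 20 mm over all. Axes as clip_tab.
- fitted_roller (a point): middle of the roller already fitted (grey hub) with its clip on the unit's other stud, up to 90 mm above the bench; fixed, to be left alone and kept clear of.
- unit: paper-feed unit lying on its side, fixed: grey steel plate 150 mm (x) by 210 mm (y), top 20 mm above the bench; flat motor with pinion (54 mm above the bench) and white gear along its +x edge, 34 mm high flange along its +y edge. Origin on the bench under the plate's middle. Bare stud at x -20, y -50 mm, fitted roller at x 0, y +58 mm.
- old_roller: worn roller, 36 mm in diameter, 20 mm tall, grey tyre on a black hub, lying flat; origin at the centre of its underside. To be left alone.
- screwdriver: screwdriver with a yellow handle, 170 mm long, lying along its x; origin at mid-length on the bench. To be left alone.
- phone: opened phone without its cover, 146 by 71 by 8 mm, lying flat; origin at the centre of its underside. To be left alone.
- tape: red roll of tape, 90 mm in diameter, 22 mm tall, lying flat; origin at the centre of its underside. To be left alone.
- jar: round glass jar with a glass lid, 120 mm in diameter, 132 mm tall, standing; origin at the centre of its underside. To be left alone.
- screw_tray: grey tray of screws, 100 by 70 by 18 mm; origin at the centre of its underside. To be left alone.
- stud_seat (a point): on the axis of the bare upright stud, on top of its flange (26 mm in diameter): the face the roller comes down on. Above it the shank is 14 mm in diameter for 23 mm. The flange is bonded to a black rubber buffer, so the whole stud stays upright but yields sideways, in any direction, 1 mm for every 3 N, and springs back; downwards it is firm. Plate 17 mm below this point. z is up.
- stud_top (a point): end of the stud's head, on the axis, 9 mm above stud_groove: head 14 mm in diameter, 5 mm thick, chamfered to 9.6 mm at the end. Nothing taller than the plate stands within 45 mm of the stud's axis; the roller already fitted is 110 mm away.
- clip_mouth (a point): front of the clip's flared mouth, 7 mm ahead of clip_bore. The lips, 5 mm apart, must spring over the 9.5 mm groove: they touch it with clip_bore about 7 mm short of the axis and the push climbs to 12 to 16 N (stud yielding 4 to 5 mm; more means the clip is tilted or jams); 2 to 3 mm short they snap round, the push drops sharply, then climbs again once bottomed.
- old_clip: broken old clip, black, 24 mm long, with a tab 21 mm high and only a stump of one arm; origin in its underside. To be left alone.
- notes: lime-green pad of notes, 76 by 76 by 16 mm, lying flat; origin at the centre of its underside. To be left alone.
Mind the look-alikes: they are no part of the job. Leave any blue or pink look-alike of the part that bears roller_mid alone.

How it is judged:
By the outcome, as a careful person would: the job done as asked, in the order asked, and still so for the second after the job is handed in, with the robot touching nothing.
It also fails if it takes over 67 s, if anything falls off the work surface, if the arm or the gripper's body presses on something with over 40 N, if the wrist force passes 120 N, or if a joint passes its speed limit or range.

## Working session

There is one attempt and no reset: what is moved stays moved. The work goes in short steps, Python scripts to look and compute and a tool call to move; the robot and the scene stay as the last step left them, time stands still between calls to the robot, and variables do not carry over. Pictures are saved under pics/ and viewed, about 8 in all and at most 12, crops included, and the job is handed in when it is done.

Besides the shell and the picture viewer there is one more tool, called after "Emit:" as name([rows], argument=value, ...), one row to a line, values as JSON. jog_arm: Moves the arm, as the interface text tells. Its arguments: {"type":"object","properties":{"moves":{"type":"array","items":{"type":"object","properties":{"twist":{"type":"array","items":{"type":"number"}},"xyz":{"type":"array","items":{"type":"number"}},"grip":{"type":"number"}}}},"force":{"type":"number"}},"required":["moves"]}

```bash
mkdir -p pics; python3 - <<'E'
from cell import arm
import cv2
for n in("scene","top"):
    cv2.imwrite(f"pics/{n}0.png",arm.get_image(n)); p=arm.camera_params(n); print(n,p["mtx"].round(1).tolist(),p["T"].round(3).tolist())
print(arm.observe(),arm.tips_ahead)
E
```

```text
scene [[493.1, 0.0, 269.2], [0.0, 493.1, 208.7], [0.0, 0.0, 1.0]] [[0.824, 0.362, -0.435, 1.062], [0.566, -0.494, 0.661, -0.832], [0.024, -0.791, -0.612, 0.844], [0.0, 0.0, 0.0, 1.0]]
top [[479.8, 0.0, 274.9], [0.0, 479.8, 205.1], [0.0, 0.0, 1.0]] [[-0.027, -0.987, 0.159, 0.33], [-1.0, 0.027, -0.004, -0.037], [-0.0, -0.159, -0.987, 1.369], [0.0, 0.0, 0.0, 1.0]]
{'clock': 0.1, 'joints': array([ 1.09537512,  0.4351533 ,  0.02496566,  1.57399407, -0.01158209,
        1.13401766, -0.07508639]), 'dq': array([ 0.00073853, -0.00378102, -0.00173871, -0.00174703, -0.00050803,
        0.00113573, -0.00102516]), 'joint_efforts': array([ 2.72914876e-03, -6.69128752e+01,  9.87849087e-01, -3.15149117e+01,
       -6.05961587e-02,  3.73395346e-02,  4.97660733e-05]), 'position': array([ 0.22744148, -0.58167002,  0.23702802]), 'ee_rot': array([-3.08583306e+00, -5.81923487e-01,  6.33404519e-04]), 'force': array([-0.47827337, -0.69791521,  0.25753348]), 'ft_torque': array([-0.06731165, -0.0274865 ,  0.01588978]), 'width': 0.9981085472826049} 0.011
```

View pics/top0.png

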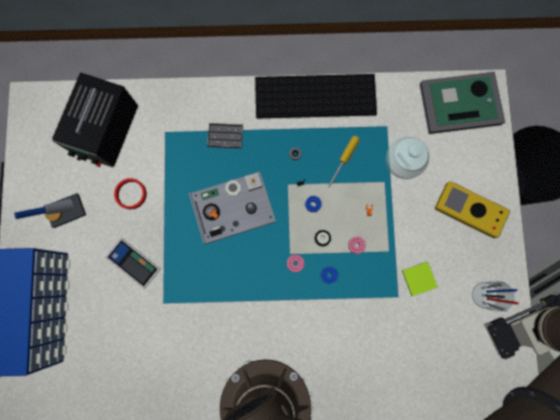

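View pics/scene0.png

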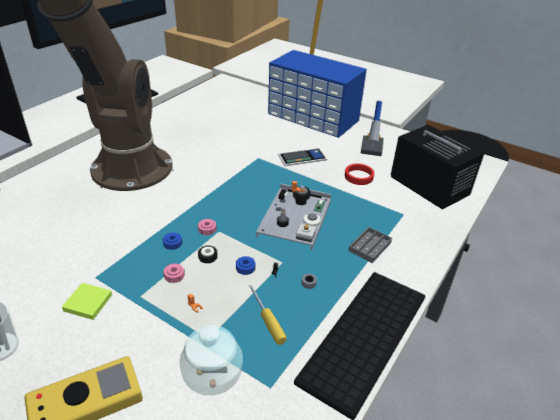

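Candidates for the roller in the top view: white hub (322,238), blue (313,204) and (330,275), pink (357,245) and (295,263), grey old roller (295,153), fitted one (211,212). I choose the white-hubbed one at (322,238). For the clip, the orange one is at (369,210); the black old clip is at (301,183). The bare stud is at about (251,209).

```bash
cat > h.py <<'E'
import numpy as np, cv2
from cell import arm
from scipy.spatial.transform import Rotation as R
def crop(n,u,v,w,h,s,img=None):
    im=arm.get_image(n) if img is None else img
    M=np.float64([[s,0,-s*(u-w/2)],[0,s,-s*(v-h/2)]])
    return cv2.warpAffine(im,M,(int(w*s),int(h*s)),flags=cv2.INTER_CUBIC)
def plane(n,u,v,z):
    p=arm.camera_params(n);K,T=p["mtx"],p["T"]
    d=T[:3,:3]@np.linalg.solve(K,[u,v,1]);o=T[:3,3]
    return o+d*(z-o[2])/d[2]
def tri(uvt,uvs):
    A=[];b=[]
    for n,(u,v) in(("top",uvt),("scene",uvs)):
        p=arm.camera_params(n);P=p["mtx"]@np.linalg.inv(p["T"])[:3]
        for k,c in((0,u),(1,v)):
            r=P[k]-c*P[2];r=r/np.linalg.norm(r[:3]);A.append(r[:3]);b.append(-r[3])
    return np.linalg.lstsq(np.array(A),np.array(b),rcond=None)[0]
def proj(n,X):
    p=arm.camera_params(n);q=p["mtx"]@(np.linalg.inv(p["T"])@np.r_[X,1])[:3];return q[:2]/q[2]
E
python3 - <<'E'
from h import *
t=cv2.imread("pics/top0.png");s=cv2.imread("pics/scene0.png")
a=np.hstack([crop("",322,238,30,30,8,t),crop("",369,210,30,30,8,t),crop("",251,209,30,30,8,t)])
b=np.hstack([crop("",208,254,30,30,8,s),crop("",195,302,30,30,8,s),crop("",283,218,30,30,8,s)])
cv2.imwrite("pics/c1.png",np.vstack([a,b]))
E
```

```text
(no output)
```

View pics/c1.png

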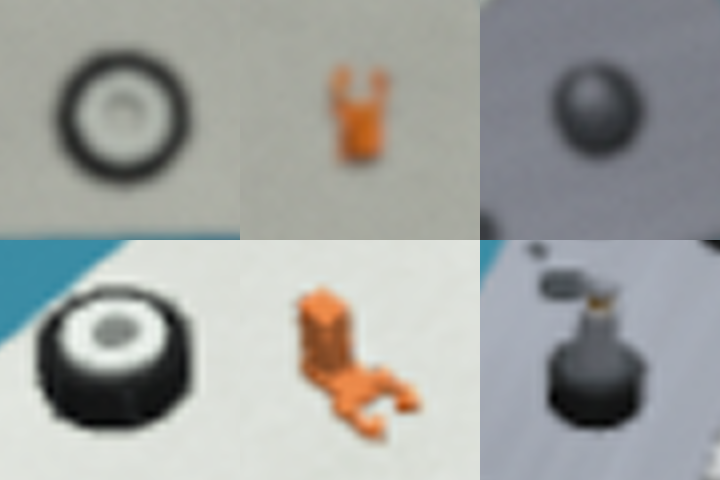

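```bash
python3 - <<'E'
from h import *
np.set_printoptions(precision=4,suppress=True)
print("roller",plane("top",322.5,237.4,.024),plane("scene",207.5,250.5,.024),tri((322.5,237.4),(207.5,250.5)))
print("mouth",plane("top",369.1,203.7,.005),plane("scene",198.9,308.9,.005),tri((369.1,203.7),(198.9,308.9)))
print("tabtop",plane("scene",190.4,295.1,.029))
print("tips L/R scene",plane("scene",195-15+132/8,302-15+188/8,.003),plane("scene",195-15+170/8,302-15+163/8,.003))
print("head scene",plane("scene",283.4,208.2,.0725),plane("scene",283.2,209.6,.0635))
print("flange scene",plane("scene",268+14.6,203+14.2,.037),"top",plane("top",236+118/8,194+110/8,.030))
for z in(.02,.037,.0725): print(proj("top",[*plane("scene",283.4,208.2,.0725)[:2],z]))
E
```

```text
roller [ 0.4511 -0.174   0.024 ] [ 0.4512 -0.1728  0.024 ] [ 0.4513 -0.1737  0.0246]
mouth [ 0.5463 -0.3143  0.005 ] [ 0.5437 -0.3133  0.005 ] [ 0.5455 -0.3143  0.0072]
tabtop [ 0.5177 -0.3093  0.029 ]
tips L/R scene [ 0.5412 -0.3186  0.003 ] [ 0.5438 -0.3058  0.003 ]
head scene [0.5412 0.0246 0.0725] [0.538  0.0293 0.0635]
flange scene [0.5367 0.0304 0.037 ] top [0.5398 0.0255 0.03  ]
[251.2559 207.7973]
[250.9597 206.8693]
[250.3168 204.8548]
```

```bash
cat >> h.py <<'E'
def go(pos,yaw=None,dyaw=0):
    """print the shift/turn in jog units to reach pos with the tool straight down at yaw deg"""
    s=arm.observe();r=R.from_rotvec(s["ee_rot"]);x=r.as_matrix()[:,0]
    cy=np.degrees(np.arctan2(x[1],x[0]))
    if yaw is None: yaw=cy
    t=R.from_euler("z",yaw,degrees=True)*R.from_euler("x",180,degrees=True)
    d=np.array(pos)-s["position"]
    print("t",round(s["clock"],2),"pos",s["position"].round(4),"yaw",round(cy,2),"F",s["force"].round(1),"w",round(s["width"],3))
    print("xyz",(r.inv().apply(d)/.06).round(3).tolist(),"twist",((r.inv()*t).as_rotvec(degrees=True)/10).round(3).tolist())
E
python3 - <<'E'
from h import *
go([.451,-.1735,.12],70)
E
```

```text
t 0.1 pos [ 0.2274 -0.5817  0.237 ] yaw 21.36 F [-0.5 -0.7  0.3] w 0.998
xyz [5.948, -4.976, 1.957] twist [-0.008, -0.003, -4.864]
```

Emit:
jog_arm([
  {"xyz": [5.948,-4.976,0],"twist": [0,0,-4.864],"grip": -0.5},
  {"xyz": [5.948,-4.976,0],"twist": [0,0,-4.864],"grip": -0.5},
  {"xyz": [5.948,-4.976,0],"twist": [0,0,-4.864],"grip": -0.5},
  {"xyz": [5.948,-4.976,1.957],"twist": [0,0,-4.864],"grip": -0.5},
  {"xyz": [5.948,-4.976,1.957],"twist": [0,0,-4.864],"grip": -0.5},
])

```text
clock: 0.72
position: [0.3737, -0.3151, 0.1887]
ee_rot: [2.569, 1.807, 0.0]
force: [0.9, -0.8, -0.3]
width: 0.748
```

```bash
python3 - <<'E'
from h import *
go([.451,-.1735,.12],70)
E
```

```text
t 0.72 pos [ 0.3737 -0.3151  0.1887] yaw 70.25 F [ 0.9 -0.8 -0.3] w 0.748
xyz [2.656, 0.414, 1.145] twist [0.005, 0.002, 0.025]
```

Emit:
jog_arm([
  {"xyz": [2.65,0.41,1.14],"grip": -0.5},
  {"xyz": [2.65,0.41,1.14],"grip": -0.5},
  {"xyz": [2.65,0.41,1.14],"grip": -0.5},
  {"xyz": [2.65,0.41,1.14],"grip": -0.5},
  {"xyz": [2.65,0.41,1.14],"grip": -0.5},
])

```text
invalid input at $.moves[0]: expected keys twist, xyz, grip
```

```bash
python3 - <<'E'
from h import *
go([.451,-.1735,.12],70)
p=arm.observe()["position"]
t=proj("top",p);s=proj("scene",[.451,-.1735,.04]);print(t,s)
cv2.imwrite("pics/c2.png",np.hstack([crop("top",322,232,60,80,6),crop("scene",*s,60,80,6)]))
go([.451,-.1735,.013],70)
E
```

```text
t 0.72 pos [ 0.3737 -0.3151  0.1887] yaw 70.25 F [ 0.9 -0.8 -0.3] w 0.748
xyz [2.656, 0.414, 1.145] twist [0.005, 0.002, 0.025]
[388.05694558 261.1602397 ] [206.90558645 245.72413188]
t 0.82 pos [ 0.3749 -0.3098  0.187 ] yaw 70.65 F [ 0.  -0.3 -0.1] w 0.752
xyz [2.552, 0.454, 2.908] twist [-0.019, -0.022, 0.065]
```

View pics/c2.png

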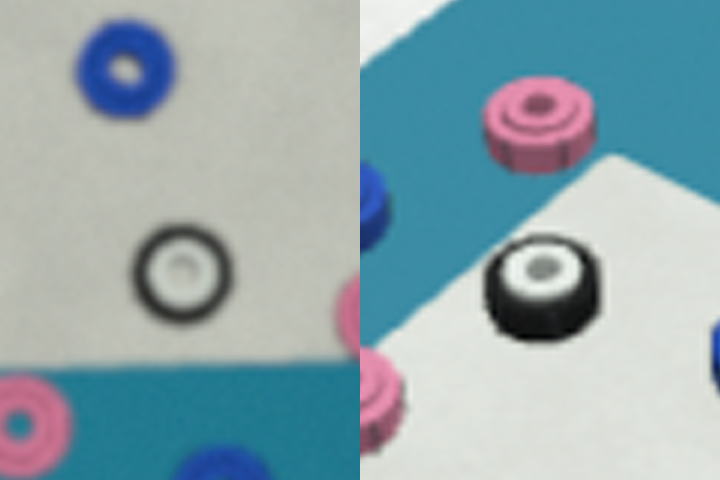

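The white-hubbed, black-tyred roller is confirmed at top (322.3,237.7), about 25 mm clear of the blue and pink ones.

Emit:
jog_arm([
  {"xyz": [2.55,0.45,1.1],"twist": [0,0,0.06],"grip": -0.5},
  {"xyz": [2.55,0.45,1.1],"twist": [0,0,0.06],"grip": -0.5},
  {"xyz": [2.55,0.45,1.1],"twist": [0,0,0.06],"grip": -0.5},
  {"xyz": [2.55,0.45,1.1],"twist": [0,0,0.06],"grip": -0.5},
  {"xyz": [2.55,0.45,1.1],"twist": [0,0,0.06],"grip": -0.5},
])

```text
clock: 1.45
position: [0.4504, -0.183, 0.123]
ee_rot: [-2.583, -1.787, 0.001]
force: [-0.6, 0.3, 0.1]
width: 0.746
```

```bash
python3 - <<'E'
from h import *
go([.451,-.1733,.014],70)
E
```

```text
t 1.45 pos [ 0.4504 -0.183   0.123 ] yaw 69.36 F [-0.6  0.3  0.1] w 0.746
xyz [0.157, -0.047, 1.817] twist [-0.003, 0.004, -0.064]
```

Emit:
jog_arm([
  {"xyz": [0.12,-0.04,1.0],"twist": [0,0,0],"grip": -0.5},
  {"xyz": [0.12,-0.04,1.5],"twist": [0,0,0],"grip": -0.5},
  {"xyz": [0.12,-0.04,1.8],"twist": [0,0,0],"grip": -0.5},
  {"xyz": [0.12,-0.04,1.8],"twist": [0,0,0],"grip": -0.5},
  {"xyz": [0.12,-0.04,1.8],"twist": [0,0,0],"grip": -0.5},
])

```text
clock: 2.08
position: [0.4514, -0.1758, 0.016]
ee_rot: [2.583, 1.785, 0.001]
force: [0.4, -0.3, 0.6]
width: 0.75
```

```bash
python3 - <<'E'
from h import *
go([.451,-.1735,.013],70)
E
```

```text
t 2.08 pos [ 0.4514 -0.1758  0.016 ] yaw 69.3 F [ 0.4 -0.3  0.6] w 0.75
xyz [0.033, -0.019, 0.049] twist [0.007, 0.002, -0.07]
```

Emit:
jog_arm([
  {"xyz": [0.03,-0.02,0.03],"twist": [0,0,0],"grip": -0.5},
  {"xyz": [0.03,-0.02,0.03],"twist": [0,0,0],"grip": 1},
  {"xyz": [0.03,-0.02,0.03],"twist": [0,0,0],"grip": 1},
  {"xyz": [0.03,-0.02,0.03],"twist": [0,0,0],"grip": 1},
  {"xyz": [0.03,-0.02,0.03],"twist": [0,0,0],"grip": 1},
], force=20)

```text
clock: 2.7
position: [0.4508, -0.1725, 0.0135]
ee_rot: [2.583, 1.788, 0.0]
force: [-1.2, -0.3, 3.8]
width: 0.52
```

Emit:
jog_arm([
  {"xyz": [0,0,0],"twist": [0,0,0],"grip": 1},
  {"xyz": [0,0,0],"twist": [0,0,0],"grip": 1},
])

```text
clock: 2.95
position: [0.4507, -0.1725, 0.0134]
ee_rot: [2.583, 1.788, 0.0]
force: [-1.1, -0.4, 5.6]
width: 0.526
```

```bash
python3 - <<'E'
from h import *
go([.540,.027,.15],90)
E
```

```text
t 2.95 pos [ 0.4507 -0.1725  0.0134] yaw 69.4 F [-1.1 -0.4  5.6] w 0.526
xyz [3.636, 0.223, -2.276] twist [0.002, 0.001, -2.06]
```

Emit:
jog_arm([
  {"xyz": [0,0,-1.0],"twist": [0,0,0],"grip": 1},
  {"xyz": [0.7,0.05,-2.0],"twist": [0,0,-0.5],"grip": 1},
  {"xyz": [1.7,0.1,-2.28],"twist": [0,0,-1.0],"grip": 1},
  {"xyz": [2.7,0.16,-2.28],"twist": [0,0,-2.06],"grip": 1},
  {"xyz": [3.6,0.22,-2.28],"twist": [0,0,-2.06],"grip": 1},
])

```text
clock: 3.58
position: [0.5397, 0.0266, 0.1506]
ee_rot: [2.219, 2.223, 0.001]
force: [0.9, -0.7, 0.3]
width: 0.522
```

```bash
python3 - <<'E'
from h import *
go([.540,.027,.115],90)
E
```

```text
t 3.58 pos [0.5397 0.0266 0.1506] yaw 90.11 F [ 0.9 -0.7  0.3] w 0.522
xyz [0.007, 0.004, 0.593] twist [0.006, 0.0, 0.011]
```

```bash
python3 - <<'E'
from h import *
o=np.array([283,205.])
cv2.imwrite("pics/c3.png",np.hstack([crop("scene",*o,40,60,10),crop("top",251,207,40,60,10)]))
for z in(.0725,.0635,.037,.02): print(z,(proj("scene",[.54,.027,z])-o+[20,30])*10,(proj("top",[.54,.027,z])-[231,177])*10)
p=arm.observe()["position"];print((proj("scene",p-[0,0,.0134])-o+[20,30])*10)
E
```

```text
0.0725 [205.26821506 325.61827993] [184.32573412 283.13339782]
0.0635 [203.81246899 353.25359564] [186.04760567 288.31149416]
0.037 [199.59831541 433.25344384] [190.98573155 303.16166783]
0.02 [196.95025564 483.52317785] [194.05389409 312.38839629]
[232.56236905 109.2978183 ]
```

View pics/c3.png

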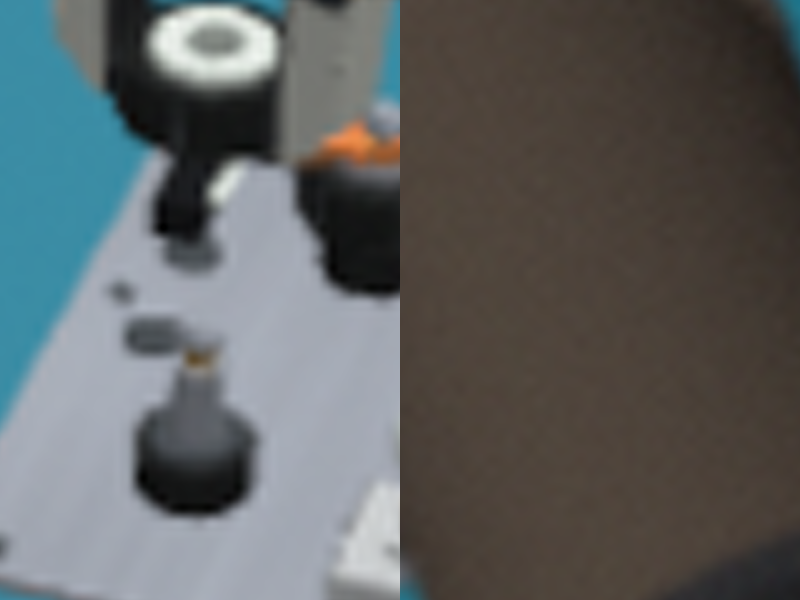

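```bash
python3 - <<'E'
from h import *
go([.5395,.0266,.095],90)
im=arm.get_image("scene")
for i in range(2): arm.get_image("top")
go([.5395,.0266,.095],90)
E
```

```text
t 3.67 pos [0.5408 0.0333 0.1506] yaw 90.51 F [-0.   0.7 -1.1] w 0.522
xyz [-0.115, -0.026, 0.925] twist [0.015, -0.028, 0.051]
t 3.83 pos [0.5384 0.0247 0.1495] yaw 90.02 F [ 0.4 -0.9 -0.6] w 0.523
xyz [0.032, 0.019, 0.908] twist [-0.008, 0.003, 0.002]
```

Emit:
jog_arm([
  {"xyz": [0,0,0.4],"twist": [0,0,0],"grip": 1},
  {"xyz": [0,0,0.8],"twist": [0,0,0],"grip": 1},
  {"xyz": [0,0,0.8],"twist": [0,0,0],"grip": 1},
  {"xyz": [0,0,0.8],"twist": [0,0,0],"grip": 1},
  {"xyz": [0,0,0.8],"twist": [0,0,0],"grip": 1},
])

```text
clock: 4.45
position: [0.5395, 0.0247, 0.1031]
ee_rot: [2.222, 2.22, 0.002]
force: [-0.1, -0.0, -0.2]
width: 0.521
```

```bash
python3 - <<'E'
from h import *
go([.5395,.0266,.050],90)
o=np.array([283,205.])
p=arm.observe()["position"]
cv2.imwrite("pics/c4.png",crop("scene",*o,30,40,15))
q=arm.observe()["position"];print(p,q)
p=(p+q)/2
for z in(.0246,.0106,.024-.0134): print((proj("scene",p+[0,0,.024-.0134])-o+[15,20])*15)
for z in(.0725,.0635,.037,.02): print(z,(proj("scene",[.5395,.0266,z])-o+[15,20])*15)
E
```

```text
t 4.45 pos [0.5395 0.0247 0.1031] yaw 89.95 F [-0.1 -0.  -0.2] w 0.521
xyz [0.032, -0.002, 0.884] twist [0.009, 0.0, -0.005]
[0.53954051 0.02469909 0.10305007] [0.53952805 0.02484897 0.10301016]
[233.5631597  149.64257817]
[233.5631597  149.64257817]
[233.5631597  149.64257817]
0.0725 [229.18285059 338.52411758]
0.0635 [227.01524008 379.97818914]
0.037 [220.74035596 499.98106571]
0.02 [216.79739198 575.38756089]
```

View pics/c4.png

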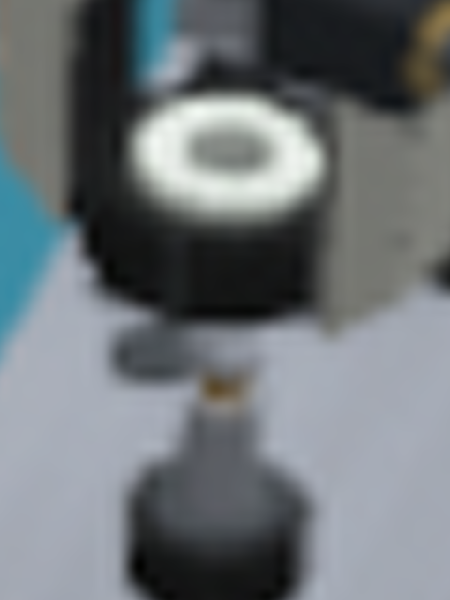

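Emit:
jog_arm([
  {"xyz": [0.03,0,0.0],"twist": [0,0,0],"grip": 1},
  {"xyz": [0.03,0,0.2],"twist": [0,0,0],"grip": 1},
  {"xyz": [0.03,0,0.3],"twist": [0,0,0],"grip": 1},
  {"xyz": [0.03,0,0.4],"twist": [0,0,0],"grip": 1},
  {"xyz": [0.03,0,0.4],"twist": [0,0,0],"grip": 1},
])

```text
clock: 5.12
position: [0.5388, 0.027, 0.0775]
ee_rot: [-2.221, -2.221, 0.001]
force: [1.0, 0.4, -0.7]
width: 0.521
```

```bash
python3 - <<'E'
from h import *
go([.5395,.0266,.0504],90)
E
```

```text
t 5.12 pos [0.5388 0.027  0.0775] yaw 90.01 F [ 1.   0.4 -0.7] w 0.521
xyz [-0.006, 0.012, 0.451] twist [-0.004, -0.0, 0.001]
```

Emit:
jog_arm([
  {"xyz": [0,0.01,0.15],"twist": [0,0,0],"grip": 1},
  {"xyz": [0,0.01,0.3],"twist": [0,0,0],"grip": 1},
  {"xyz": [0,0.01,0.36],"twist": [0,0,0],"grip": 1},
  {"xyz": [0,0.01,0.36],"twist": [0,0,0],"grip": 1},
  {"xyz": [0,0.01,0.36],"twist": [0,0,0],"grip": 1},
])

```text
clock: 5.75
position: [0.5396, 0.0268, 0.0566]
ee_rot: [2.222, 2.221, -0.0]
force: [0.3, 0.2, -0.6]
width: 0.521
```

```bash
python3 - <<'E'
from h import *
go([.5395,.0266,.0504],90)
E
```

```text
t 5.75 pos [0.5396 0.0268 0.0566] yaw 89.99 F [ 0.3  0.2 -0.6] w 0.521
xyz [-0.004, -0.002, 0.103] twist [0.0, 0.0, -0.001]
```

Emit:
jog_arm([
  {"xyz": [0,0,0.05],"twist": [0,0,0],"grip": 1},
  {"xyz": [0,0,0.1],"twist": [0,0,0],"grip": 1},
  {"xyz": [0,0,0.1],"twist": [0,0,0],"grip": 1},
  {"xyz": [0,0,0.1],"twist": [0,0,0],"grip": 1},
])

```text
clock: 6.25
position: [0.5397, 0.0268, 0.0505]
ee_rot: [2.221, 2.221, 0.0]
force: [0.8, -0.7, 1.3]
width: 0.52
```

```bash
python3 - <<'E'
from h import *
go([.5395,.0266,.0504],90)
E
```

```text
t 6.25 pos [0.5397 0.0268 0.0505] yaw 90.0 F [ 0.8 -0.7  1.3] w 0.52
xyz [-0.004, -0.004, 0.002] twist [0.002, 0.0, -0.0]
```

Contact is only just starting, so I'll press a little further to make sure it's seated.

Emit:
jog_arm([
  {"xyz": [0,0,0.015],"twist": [0,0,0],"grip": 1},
  {"xyz": [0,0,0.03],"twist": [0,0,0],"grip": 1},
  {"xyz": [0,0,0.03],"twist": [0,0,0],"grip": 1},
])

```text
clock: 6.62
position: [0.5407, 0.0271, 0.0502]
ee_rot: [2.22, 2.22, 0.003]
force: [-3.1, -0.5, 19.1]
width: 0.521
```

```bash
python3 - <<'E'
from h import *
go([.5395,.0266,.0504],90)
E
```

```text
t 6.62 pos [0.5407 0.0271 0.0502] yaw 89.99 F [-3.1 -0.5 19.1] w 0.521
xyz [-0.008, -0.021, -0.003] twist [0.015, 0.001, -0.001]
```

Emit:
jog_arm([
  {"xyz": [-0.005,-0.01,-0.03],"twist": [0,0,0],"grip": 1},
  {"xyz": [-0.005,-0.01,-0.03],"twist": [0,0,0],"grip": -0.3},
  {"xyz": [-0.005,-0.01,-0.03],"twist": [0,0,0],"grip": -0.3},
  {"xyz": [-0.005,-0.01,-0.03],"twist": [0,0,0],"grip": -0.3},
  {"xyz": [-0.005,-0.01,-0.03],"twist": [0,0,0],"grip": -0.3},
])

```text
clock: 7.25
position: [0.5389, 0.0265, 0.0503]
ee_rot: [-2.221, -2.221, 0.0]
force: [-1.0, -0.3, -0.7]
width: 0.648
```

Emit:
jog_arm([
  {"xyz": [0,0,-0.4],"twist": [0,0,0],"grip": -0.3},
  {"xyz": [0,0,-1.2],"twist": [0,0,0],"grip": -0.3},
  {"xyz": [0,0,-2.0],"twist": [0,0,0],"grip": -0.3},
  {"xyz": [0,0,-2.0],"twist": [0,0,0],"grip": -0.3},
])

```text
clock: 7.75
position: [0.5413, 0.0271, 0.1741]
ee_rot: [2.219, 2.218, 0.008]
force: [-0.3, 0.2, -0.4]
width: 0.648
```

```bash
python3 - <<'E'
from h import *
go([.518,-.3095,.13],-10.5)
E
```

```text
t 7.75 pos [0.5413 0.0271 0.1741] yaw 89.98 F [-0.3  0.2 -0.4] w 0.648
xyz [-5.61, -0.391, 0.729] twist [0.026, -0.036, 10.048]
```

Emit:
jog_arm([
  {"xyz": [-1.0,-0.08,0],"twist": [0,0,1],"grip": 0.1},
  {"xyz": [-2.0,-0.16,0],"twist": [0,0,2],"grip": 0.1},
  {"xyz": [-3.0,-0.22,0],"twist": [0,0,3],"grip": 0.1},
  {"xyz": [-4.0,-0.3,0],"twist": [0,0,4],"grip": 0.1},
  {"xyz": [-5.0,-0.35,0],"twist": [0,0,5],"grip": 0.1},
])

```text
clock: 8.38
position: [0.517, -0.2753, 0.1695]
ee_rot: [-2.955, -1.066, 0.002]
force: [0.3, 0.6, -0.3]
width: 0.45
```

```bash
python3 - <<'E'
from h import *
go([.518,-.3095,.11],-10.5)
E
```

```text
t 8.38 pos [ 0.517  -0.2753  0.1695] yaw 39.67 F [ 0.3  0.6 -0.3] w 0.45
xyz [-0.35, 0.45, 0.992] twist [-0.003, 0.007, 5.017]
```

Emit:
jog_arm([
  {"xyz": [-0.33,0.43,0.3],"twist": [0,0,1],"grip": 0.1},
  {"xyz": [-0.33,0.43,0.5],"twist": [0,0,2],"grip": 0.1},
  {"xyz": [-0.33,0.43,0.7],"twist": [0,0,3],"grip": 0.1},
  {"xyz": [-0.33,0.43,0.99],"twist": [0,0,4],"grip": 0.1},
  {"xyz": [-0.33,0.43,0.99],"twist": [0,0,5],"grip": 0.1},
])

```text
clock: 9.0
position: [0.5177, -0.3053, 0.1085]
ee_rot: [-3.128, 0.283, 0.007]
force: [-0.2, 0.2, -0.3]
width: 0.452
```

Emit:
jog_arm([
  {"xyz": [0,0,0],"twist": [0,0,0],"grip": 0.1},
  {"xyz": [0,0,0],"twist": [0,0,0],"grip": 0.1},
  {"xyz": [0,0,0],"twist": [0,0,0],"grip": 0.1},
])

```text
clock: 9.38
position: [0.5193, -0.306, 0.1111]
ee_rot: [3.13, -0.271, 0.0]
force: [0.2, 0.2, -0.2]
width: 0.449
```

```bash
python3 - <<'E'
from h import *
go([.518,-.3095,.0175],-10.5)
o=np.array([194,296.]);im=arm.get_image("scene")
cv2.imwrite("pics/c5.png",np.hstack([crop("scene",*o,30,40,14,im),crop("",283,206,26,40,14,im)]))
c=R.from_euler("z",-10.5,degrees=True).as_matrix()
for q in([0,0,.029],[-.006,-.005,.029],[-.006,.005,.029],[.006,.005,.029],[.006,-.005,.029],[.029,.01,0.005],[.029,-.01,.005]): print(q,((proj("scene",np.r_[.518,-.3095,0]+c@q)-o+[15,20])*14).round())
E
```

```text
t 9.38 pos [ 0.5193 -0.306   0.1111] yaw -9.88 F [ 0.2  0.2 -0.2] w 0.449
xyz [-0.012, 0.061, 1.56] twist [0.0, -0.001, 0.062]
[0, 0, 0.029] [160. 269.]
[-0.006, -0.005, 0.029] [111. 265.]
[-0.006, 0.005, 0.029] [162. 232.]
[0.006, 0.005, 0.029] [209. 273.]
[0.006, -0.005, 0.029] [158. 307.]
[0.029, 0.01, 0.005] [336. 440.]
[0.029, -0.01, 0.005] [236. 509.]
```

View pics/c5.png

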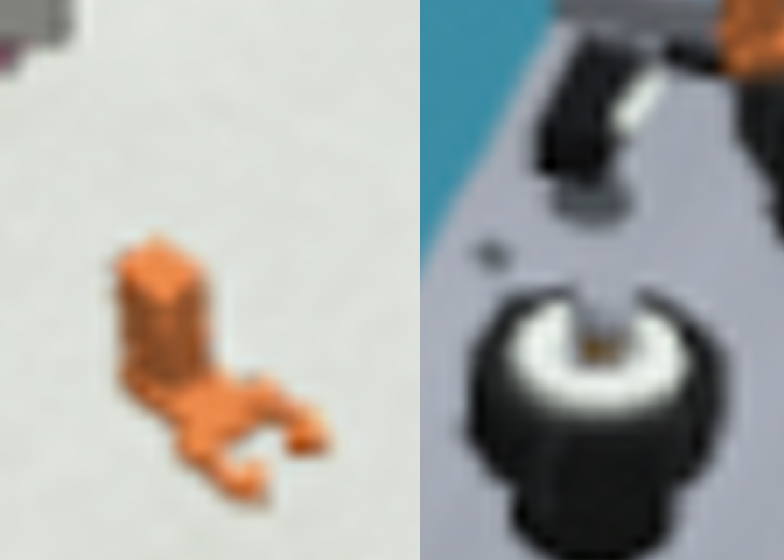

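Emit:
jog_arm([
  {"xyz": [-0.012,0.06,0.6],"twist": [0,0,0],"grip": 0.1},
  {"xyz": [-0.012,0.06,1.1],"twist": [0,0,0],"grip": 0.1},
  {"xyz": [-0.012,0.06,1.5],"twist": [0,0,0],"grip": 0.1},
  {"xyz": [-0.012,0.06,1.55],"twist": [0,0,0],"grip": 0.1},
  {"xyz": [-0.012,0.06,1.55],"twist": [0,0,0],"grip": 0.1},
])

```text
clock: 10.05
position: [0.5183, -0.3096, 0.0187]
ee_rot: [3.129, -0.274, 0.001]
force: [1.0, 0.0, 0.2]
width: 0.453
```

```bash
python3 - <<'E'
from h import *
go([.518,-.3095,.0175],-10.5)
E
```

```text
t 10.05 pos [ 0.5183 -0.3096  0.0187] yaw -9.99 F [1.  0.  0.2] w 0.453
xyz [-0.006, -0.001, 0.019] twist [0.001, -0.003, 0.051]
```

Emit:
jog_arm([
  {"xyz": [0,0,0.015],"twist": [0,0,0],"grip": 0.4},
  {"xyz": [0,0,0.015],"twist": [0,0,0],"grip": 1},
  {"xyz": [0,0,0.015],"twist": [0,0,0],"grip": 1},
  {"xyz": [0,0,0.015],"twist": [0,0,0],"grip": 1},
  {"xyz": [0,0,0.015],"twist": [0,0,0],"grip": 1},
], force=45)

```text
clock: 10.68
position: [0.5182, -0.3094, 0.0175]
ee_rot: [3.129, -0.274, 0.001]
force: [-0.8, 0.0, 4.3]
width: 0.104
```

```bash
python3 - <<'E'
from h import *
import math
a=math.radians(20)
go(np.array([.5396,.0268,.11])-np.array([.05*math.cos(a),.05*math.sin(a),0]),20)
E
```

```text
t 10.68 pos [ 0.5182 -0.3094  0.0175] yaw -10.01 F [-0.8  0.   4.3] w 0.104
xyz [-1.344, -5.164, -1.543] twist [0.001, -0.002, -3.001]
```

Emit:
jog_arm([
  {"xyz": [0,0,-0.8],"twist": [0,0,0],"grip": 1},
  {"xyz": [-0.2,-0.9,-1.54],"twist": [0,0,-0.6],"grip": 1},
  {"xyz": [-0.45,-1.8,-1.7],"twist": [0,0,-1.2],"grip": 1},
  {"xyz": [-0.7,-2.7,-1.7],"twist": [0,0,-1.8],"grip": 1},
  {"xyz": [-0.95,-3.6,-1.7],"twist": [0,0,-2.4],"grip": 1},
])

```text
clock: 11.3
position: [0.4992, -0.0849, 0.1196]
ee_rot: [3.117, 0.388, 0.002]
force: [0.5, 0.1, -0.4]
width: 0.104
```

```bash
python3 - <<'E'
from h import *
import math
a=math.radians(20)
go(np.array([.5396,.0268,.10])-np.array([.05*math.cos(a),.05*math.sin(a),0]),20)
E
```

```text
t 11.3 pos [ 0.4992 -0.0849  0.1196] yaw 14.2 F [ 0.5  0.1 -0.4] w 0.104
xyz [0.28, -1.555, 0.326] twist [0.002, -0.005, -0.58]
```

Emit:
jog_arm([
  {"xyz": [0.1,-0.7,0.0],"twist": [0,0,-0.3],"grip": 1},
  {"xyz": [0.2,-1.2,0.1],"twist": [0,0,-0.58],"grip": 1},
  {"xyz": [0.27,-1.5,0.3],"twist": [0,0,-0.58],"grip": 1},
  {"xyz": [0.27,-1.5,0.3],"twist": [0,0,-0.58],"grip": 1},
  {"xyz": [0.27,-1.5,0.3],"twist": [0,0,-0.58],"grip": 1},
])

```text
clock: 11.92
position: [0.4934, 0.0034, 0.1014]
ee_rot: [3.095, 0.538, -0.0]
force: [-0.4, -0.4, -0.9]
width: 0.105
```

Emit:
jog_arm([
  {"xyz": [0,0,0],"twist": [0,0,0],"grip": 1},
  {"xyz": [0,0,0],"twist": [0,0,0],"grip": 1},
  {"xyz": [0,0,0],"twist": [0,0,0],"grip": 1},
])

```text
clock: 12.3
position: [0.4935, 0.0041, 0.1013]
ee_rot: [3.095, 0.539, 0.0]
force: [-0.3, 0.5, -0.2]
width: 0.103
```

```bash
python3 - <<'E'
from h import *
import math
a=math.radians(20)
g=np.array([.5396,.0268,.0785])-np.array([.044*math.cos(a),.044*math.sin(a),0])
go(g,20)
o=np.array([275,203.]);p=arm.observe()["position"]
cv2.imwrite("pics/c6.png",crop("scene",*o,50,40,15))
c=R.from_euler("z",20,degrees=True).as_matrix()
pr=lambda X:((proj("scene",X)-o+[25,20])*15).round()
print("mouth",pr(p+c@[.029,0,-.0125]),"L,R",pr(p+c@[.029,.01,-.0125]),pr(p+c@[.029,-.01,-.0125]))
print("bore",pr(p+c@[.022,0,-.0125]))
print("stud",[pr(np.array([.5396,.0268,z])) for z in(.0725,.0635,.061)])
E
```

```text
t 12.3 pos [0.4935 0.0041 0.1013] yaw 19.75 F [-0.3  0.5 -0.2] w 0.103
xyz [0.118, -0.093, 0.38] twist [0.001, -0.001, -0.025]
mouth [370. 289.] L,R [384. 255.] [356. 323.]
bore [330. 282.]
stud [array([500., 368.]), array([498., 410.]), array([498., 421.])]
```

View pics/c6.png

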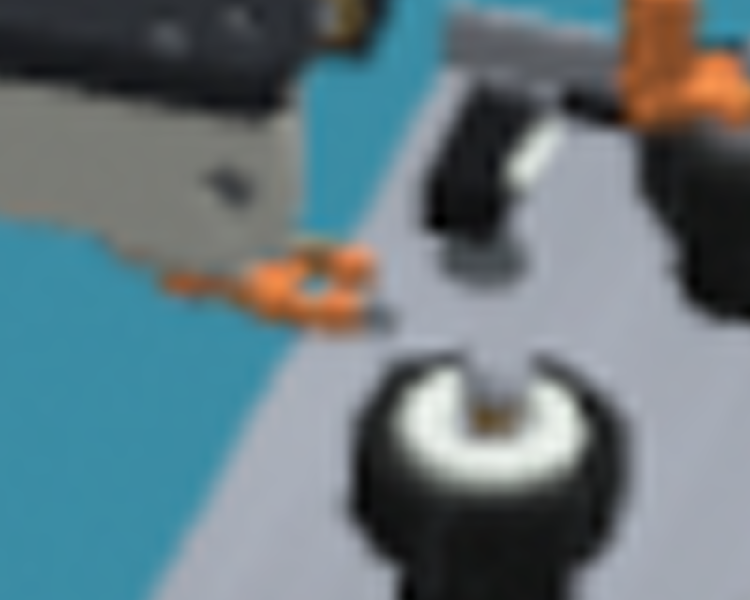

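Emit:
jog_arm([
  {"xyz": [0.115,-0.085,0.1],"twist": [0,0,-0.025],"grip": 1},
  {"xyz": [0.115,-0.085,0.25],"twist": [0,0,-0.025],"grip": 1},
  {"xyz": [0.115,-0.085,0.36],"twist": [0,0,-0.025],"grip": 1},
  {"xyz": [0.115,-0.085,0.36],"twist": [0,0,-0.025],"grip": 1},
  {"xyz": [0.115,-0.085,0.36],"twist": [0,0,-0.025],"grip": 1},
])

```text
clock: 12.98
position: [0.4981, 0.0115, 0.0795]
ee_rot: [3.094, 0.546, -0.0]
force: [0.4, 0.9, -0.3]
width: 0.105
```

```bash
cat >> h.py <<'E'
S=np.array([.5394,.0262]);Y=20
def st():
    s=arm.observe();c=R.from_euler("z",Y,degrees=True).as_matrix()
    d=c.T@np.r_[S-s["position"][:2],0];f=c.T@s["force"]
    print("short mm",round(d[0]*1e3-22,2),"lat",round(d[1]*1e3,2),"z mm above hub",round((s["position"][2]-.0783)*1e3,2),"F(push,lat,z)",f.round(1))
E
python3 -c "
from h import *
go([*S-.044*np.array([.9397,.342]),.0785],20);st()"
```

```text
t 12.97 pos [0.4981 0.0115 0.0795] yaw 20.04 F [ 0.4  0.9 -0.3] w 0.105
xyz [-0.003, 0.006, 0.017] twist [0.0, 0.001, 0.004]
short mm 21.82 lat -0.35 z mm above hub 1.21 F(push,lat,z) [ 0.6  0.7 -0.3]
```

Emit:
jog_arm([
  {"xyz": [0,0.006,0.018],"twist": [0,0,0],"grip": 1},
  {"xyz": [0,0.006,0.018],"twist": [0,0,0],"grip": 1},
  {"xyz": [0,0.006,0.018],"twist": [0,0,0],"grip": 1},
])

```text
clock: 13.35
position: [0.4983, 0.0113, 0.0786]
ee_rot: [3.094, 0.547, 0.0]
force: [-0.3, 0.2, -0.3]
width: 0.105
```

```bash
python3 -c "
from h import *
st()"
```

```text
short mm 21.69 lat -0.02 z mm above hub 0.29 F(push,lat,z) [-0.2  0.3 -0.3]
```

Emit:
jog_arm([
  {"xyz": [0,0,0.008],"twist": [0,0,0],"grip": 1},
  {"xyz": [0,0,0.008],"twist": [0,0,0],"grip": 1},
  {"xyz": [0,0,0.008],"twist": [0,0,0],"grip": 1},
])

```text
clock: 13.72
position: [0.4982, 0.0113, 0.078]
ee_rot: [3.094, 0.547, -0.0]
force: [-0.7, 0.2, -1.2]
width: 0.105
```

```bash
python3 -c "
from h import *
st()"
```

```text
short mm 21.76 lat -0.08 z mm above hub -0.32 F(push,lat,z) [-0.6  0.4 -1.2]
```

Emit:
jog_arm([
  {"xyz": [0,0,0.008],"twist": [0,0,0],"grip": 1},
  {"xyz": [0,0,0.008],"twist": [0,0,0],"grip": 1},
  {"xyz": [0,0,0.008],"twist": [0,0,0],"grip": 1},
])

```text
clock: 14.1
position: [0.4983, 0.0113, 0.0775]
ee_rot: [3.094, 0.547, -0.0]
force: [-0.5, -0.4, -1.0]
width: 0.105
```

```bash
python3 -c "
from h import *
st()"
```

```text
short mm 21.75 lat -0.09 z mm above hub -0.8 F(push,lat,z) [-0.6 -0.2 -1. ]
```

No hub contact because the lips still overhang the tyre. I'll raise, move ahead 5 mm and touch down there.

Emit:
jog_arm([
  {"xyz": [0,0,-0.025],"twist": [0,0,0],"grip": 1},
  {"xyz": [0,0,-0.025],"twist": [0,0,0],"grip": 1},
  {"xyz": [0.05,0,-0.025],"twist": [0,0,0],"grip": 1},
  {"xyz": [0.09,0,-0.025],"twist": [0,0,0],"grip": 1},
  {"xyz": [0.09,0,-0.025],"twist": [0,0,0],"grip": 1},
])

```text
clock: 14.72
position: [0.5036, 0.0133, 0.079]
ee_rot: [-3.094, -0.547, -0.0]
force: [-0.4, -0.5, -0.1]
width: 0.106
```

Emit:
jog_arm([
  {"xyz": [0,0,0.014],"twist": [0,0,0],"grip": 1},
  {"xyz": [0,0,0.014],"twist": [0,0,0],"grip": 1},
  {"xyz": [0,0,0.014],"twist": [0,0,0],"grip": 1},
])

```text
clock: 15.1
position: [0.5034, 0.0131, 0.0783]
ee_rot: [3.094, 0.547, 0.0]
force: [-0.8, -0.0, 1.9]
width: 0.104
```

```bash
python3 -c "
from h import *
st()"
```

```text
short mm 16.3 lat -0.05 z mm above hub -0.04 F(push,lat,z) [-0.8  0.3  1.9]
```

Emit:
jog_arm([
  {"xyz": [0.04,0,-0.003],"twist": [0,0,0],"grip": 1},
  {"xyz": [0.08,0,-0.003],"twist": [0,0,0],"grip": 1},
  {"xyz": [0.12,0,-0.003],"twist": [0,0,0],"grip": 1},
  {"xyz": [0.14,0,-0.003],"twist": [0,0,0],"grip": 1},
  {"xyz": [0.14,0,-0.003],"twist": [0,0,0],"grip": 1},
])

```text
clock: 15.72
position: [0.5113, 0.016, 0.0784]
ee_rot: [3.094, 0.547, -0.0]
force: [-2.1, -1.1, 3.0]
width: 0.108
```

```bash
python3 -c "
from h import *
st()"
```

```text
short mm 7.94 lat -0.04 z mm above hub 0.06 F(push,lat,z) [-2.4 -0.3  3. ]
```

Emit:
jog_arm([
  {"xyz": [0.02,0,0],"twist": [0,0,0],"grip": 1},
  {"xyz": [0.04,0,0],"twist": [0,0,0],"grip": 1},
  {"xyz": [0.05,0,0],"twist": [0,0,0],"grip": 1},
  {"xyz": [0.05,0,0],"twist": [0,0,0],"grip": 1},
])

```text
clock: 16.23
position: [0.5137, 0.0169, 0.0783]
ee_rot: [3.094, 0.547, -0.001]
force: [-3.6, -2.0, 5.2]
width: 0.102
```

```bash
python3 -c "
from h import *
st()"
```

```text
short mm 5.3 lat -0.04 z mm above hub 0.04 F(push,lat,z) [-4.1 -0.7  5.2]
```

Emit:
jog_arm([
  {"xyz": [0.02,0,-0.003],"twist": [0,0,0],"grip": 1},
  {"xyz": [0.04,0,-0.003],"twist": [0,0,0],"grip": 1},
  {"xyz": [0.05,0,-0.003],"twist": [0,0,0],"grip": 1},
  {"xyz": [0.05,0,-0.003],"twist": [0,0,0],"grip": 1},
])

```text
clock: 16.73
position: [0.5154, 0.0175, 0.0783]
ee_rot: [3.093, 0.546, -0.005]
force: [-7.0, -2.4, 8.7]
width: 0.104
```

```bash
python3 -c "
from h import *
st()"
```

```text
short mm 3.55 lat -0.0 z mm above hub 0.05 F(push,lat,z) [-7.4  0.1  8.7]
```

Emit:
jog_arm([
  {"xyz": [0.02,0,-0.006],"twist": [0,0,0],"grip": 1},
  {"xyz": [0.04,0,-0.006],"twist": [0,0,0],"grip": 1},
  {"xyz": [0.05,0,-0.006],"twist": [0,0,0],"grip": 1},
  {"xyz": [0.05,0,-0.006],"twist": [0,0,0],"grip": 1},
])

```text
clock: 17.23
position: [0.5169, 0.018, 0.0784]
ee_rot: [3.093, 0.546, -0.009]
force: [-10.0, -4.9, 10.5]
width: 0.104
```

```bash
python3 -c "
from h import *
st();print(arm.observe()['ee_rot'])"
```

```text
short mm 1.91 lat 0.04 z mm above hub 0.08 F(push,lat,z) [-11.   -1.2  10.5]
[ 3.09308389  0.54572263 -0.00856869]
```

Emit:
jog_arm([
  {"xyz": [0.015,0,-0.006],"twist": [0,0,0],"grip": 1},
  {"xyz": [0.03,0,-0.006],"twist": [0,0,0],"grip": 1},
  {"xyz": [0.035,0,-0.006],"twist": [0,0,0],"grip": 1},
  {"xyz": [0.035,0,-0.006],"twist": [0,0,0],"grip": 1},
])

```text
clock: 17.73
position: [0.518, 0.0184, 0.0784]
ee_rot: [3.093, 0.545, -0.011]
force: [-12.2, -4.7, 10.1]
width: 0.1
```

```bash
python3 -c "
from h import *
st();print(arm.observe()['ee_rot'])"
```

```text
short mm 0.74 lat 0.01 z mm above hub 0.15 F(push,lat,z) [-13.1  -0.3  10.1]
[ 3.09297882  0.54549592 -0.01124734]
```

Emit:
jog_arm([
  {"xyz": [0,0,-0.008],"twist": [0,0,0],"grip": 1},
  {"xyz": [0.015,0,-0.008],"twist": [0,0,0],"grip": 1},
  {"xyz": [0.025,0,-0.008],"twist": [0,0,0],"grip": 1},
  {"xyz": [0.025,0,-0.008],"twist": [0,0,0],"grip": 1},
])

```text
clock: 18.23
position: [0.5188, 0.0187, 0.0785]
ee_rot: [3.093, 0.545, -0.014]
force: [-12.6, -5.3, 7.5]
width: 0.109
```

```bash
python3 -c "
from h import *
st();print(arm.observe()['ee_rot'])"
```

```text
short mm -0.07 lat -0.03 z mm above hub 0.24 F(push,lat,z) [-13.6  -0.7   7.5]
[ 3.09294843  0.54531599 -0.01350027]
```

Emit:
jog_arm([
  {"xyz": [0.015,0,-0.004],"twist": [0,0,0],"grip": 1},
  {"xyz": [0.025,0,-0.004],"twist": [0,0,0],"grip": 1},
  {"xyz": [0.03,0,-0.004],"twist": [0,0,0],"grip": 1},
  {"xyz": [0.03,0,-0.004],"twist": [0,0,0],"grip": 1},
])

```text
clock: 18.73
position: [0.5221, 0.0201, 0.0787]
ee_rot: [3.093, 0.546, -0.009]
force: [-6.1, -2.9, -0.2]
width: 0.11
```

```bash
python3 -c "
from h import *
st();print(arm.observe()['ee_rot'])"
```

```text
short mm -3.66 lat -0.23 z mm above hub 0.38 F(push,lat,z) [-6.7 -0.6 -0.2]
[ 3.09344389  0.54620937 -0.00863844]
```

It snapped: the push dropped from 13.6 to 6.7 N. I'll push a little more to confirm it has bottomed.

Emit:
jog_arm([
  {"xyz": [0.015,0,0.003],"twist": [0,0,0],"grip": 1},
  {"xyz": [0.03,0,0.003],"twist": [0,0,0],"grip": 1},
  {"xyz": [0.03,0,0.003],"twist": [0,0,0],"grip": 1},
])

```text
clock: 19.1
position: [0.5232, 0.0204, 0.0786]
ee_rot: [3.093, 0.546, -0.011]
force: [-8.7, -3.9, 3.3]
width: 0.104
```

```bash
python3 -c "
from h import *
st();print(arm.observe()['ee_rot'])"
```

```text
short mm -4.76 lat -0.12 z mm above hub 0.27 F(push,lat,z) [-9.5 -0.7  3.3]
[ 3.0932108   0.54581703 -0.01064639]
```

Emit:
jog_arm([
  {"xyz": [0.015,0,0],"twist": [0,0,0],"grip": 1},
  {"xyz": [0.03,0,0],"twist": [0,0,0],"grip": 1},
  {"xyz": [0.03,0,0],"twist": [0,0,0],"grip": 1},
])

```text
clock: 19.48
position: [0.5241, 0.0208, 0.0785]
ee_rot: [3.093, 0.546, -0.013]
force: [-11.5, -3.6, 5.1]
width: 0.106
```

```bash
python3 -c "
from h import *
st();go([*S-.022*np.array([.9397,.342]),.0786],20)"
```

```text
short mm -5.78 lat -0.14 z mm above hub 0.24 F(push,lat,z) [-12.1   0.6   5.1]
t 19.48 pos [0.5241 0.0208 0.0785] yaw 20.0 F [-11.5  -3.6   5.1] w 0.106
xyz [-0.096, 0.002, -0.0] twist [-0.004, 0.047, 0.0]
```

Emit:
jog_arm([
  {"xyz": [-0.04,0,-0.002],"twist": [0,0,0],"grip": 1},
  {"xyz": [-0.08,0,-0.002],"twist": [0,0,0],"grip": 1},
  {"xyz": [-0.1,0,-0.002],"twist": [0,0,0],"grip": 1},
  {"xyz": [-0.1,0,-0.002],"twist": [0,0,0],"grip": 1},
])

```text
clock: 19.98
position: [0.5216, 0.0199, 0.0794]
ee_rot: [3.094, 0.547, -0.003]
force: [-4.3, -1.5, -2.1]
width: 0.102
```

```bash
python3 -c "
from h import *
st()"
```

```text
short mm -3.13 lat -0.2 z mm above hub 1.08 F(push,lat,z) [-4.5  0.1 -2.1]
```

Emit:
jog_arm([
  {"xyz": [-0.02,0,0.014],"twist": [0,0,0],"grip": 1},
  {"xyz": [-0.03,0,0.014],"twist": [0,0,0],"grip": 1},
  {"xyz": [-0.03,0,0.014],"twist": [0,0,0],"grip": 1},
])

```text
clock: 20.35
position: [0.521, 0.0196, 0.0791]
ee_rot: [-3.094, -0.547, -0.001]
force: [-3.0, -1.2, -3.0]
width: 0.102
```

```bash
python3 -c "
from h import *
st()"
```

```text
short mm -2.49 lat -0.13 z mm above hub 0.84 F(push,lat,z) [-3.3 -0.1 -3. ]
```

Emit:
jog_arm([
  {"xyz": [-0.01,0,0.012],"twist": [0,0,0],"grip": 1},
  {"xyz": [-0.02,0,0.014],"twist": [0,0,0],"grip": 1},
  {"xyz": [-0.02,0,0.014],"twist": [0,0,0],"grip": 1},
])

```text
clock: 20.72
position: [0.5202, 0.0193, 0.0785]
ee_rot: [-3.094, -0.547, -0.002]
force: [-1.7, -0.3, -1.1]
width: 0.104
```

```bash
python3 -c "
from h import *
st()"
```

```text
short mm -1.64 lat -0.07 z mm above hub 0.15 F(push,lat,z) [-1.7  0.3 -1.1]
```

Emit:
jog_arm([
  {"xyz": [-0.01,0,0],"twist": [0,0,0],"grip": 0.5},
  {"xyz": [-0.01,0,0],"twist": [0,0,0],"grip": 0.5},
  {"xyz": [-0.01,0,0],"twist": [0,0,0],"grip": 0.5},
  {"xyz": [-0.01,0,0],"twist": [0,0,0],"grip": 0.5},
])

```text
clock: 21.22
position: [0.5193, 0.019, 0.0783]
ee_rot: [3.094, 0.547, 0.001]
force: [0.3, -0.4, -0.2]
width: 0.249
```

Emit:
jog_arm([
  {"xyz": [0,0,-0.3],"twist": [0,0,0],"grip": 0.5},
  {"xyz": [-0.2,0,-1.0],"twist": [0,0,0],"grip": 0.5},
  {"xyz": [-1.0,0.5,-1.8],"twist": [0,0,0],"grip": 0.5},
  {"xyz": [-1.9,1.4,-2],"twist": [0,0,0],"grip": 0.5},
  {"xyz": [-1.9,2.3,-2],"twist": [0,0,0],"grip": 0.5},
])

```text
clock: 21.85
position: [0.4569, -0.1401, 0.199]
ee_rot: [3.093, 0.549, 0.003]
force: [1.8, 1.0, 0.4]
width: 0.249
```

Emit:
jog_arm([
  {"xyz": [0,0.6,0],"twist": [0,0,0],"grip": 0.5},
  {"xyz": [0,1.3,0],"twist": [0,0,0],"grip": 0.5},
  {"xyz": [0,1.3,0],"twist": [0,0,0],"grip": 0.5},
  {"xyz": [0,1.3,0],"twist": [0,0,0],"grip": 0.5},
])

```text
clock: 22.35
position: [0.4846, -0.2119, 0.1972]
ee_rot: [-3.093, -0.547, 0.001]
force: [-0.3, 0.8, -0.1]
width: 0.254
```

```bash
python3 - <<'E'
from h import *
o=np.array([283,205.]);t=np.array([251,207.])
cv2.imwrite("pics/c7.png",np.hstack([crop("scene",*o,40,40,15),crop("top",*t,13,40,15)]))
c=R.from_euler("z",20,degrees=True).as_matrix()
s=np.array([.5394,.0262,.0635])
pr=lambda X:((proj("scene",X)-o+[20,20])*15).round()
for n,q in dict(axis=[0,0,0],head=[0,0,.009],mouthL=[.007,.01,.0025],mouthR=[.007,-.01,.0025],tabtop=[-.022,0,.0265],backL=[-.028,.005,.0025]).items(): print(n,pr(s+c@q))
E
```

```text
axis [300. 381.]
head [302. 339.]
mouthL [354. 342.]
mouthR [327. 411.]
tabtop [181. 236.]
backL [150. 325.]
```

View pics/c7.png

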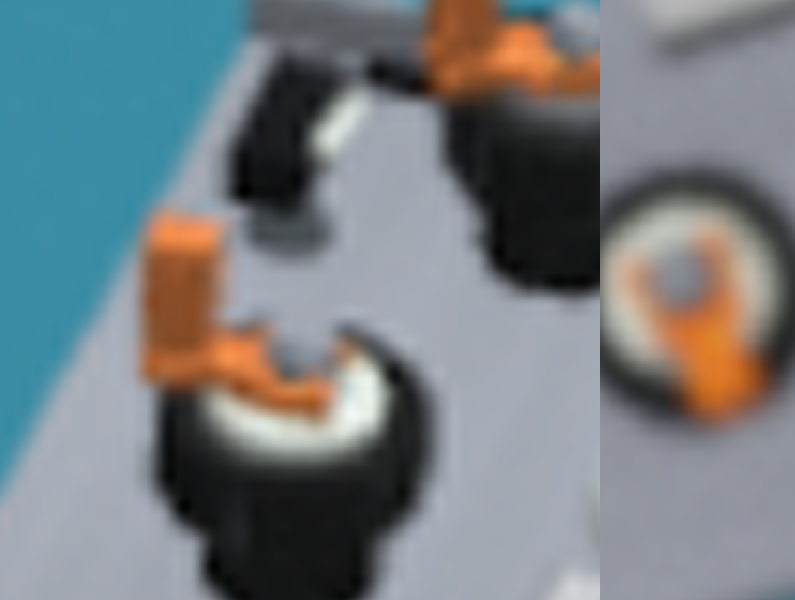

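The clip sits flat on the hub with both arms round the stud. The lips are at about (330,405) and (350,345), against (327,411) and (354,342) predicted for fully home. The tab top is at (187,232) against (181,236) predicted. The gripper is clear, so I'm handing the job in.

```bash
python3 -c "
from h import *
s=arm.observe();print(s['clock'],s['force'].round(1),arm.sign_off())"
```

```text
the job is handed in; nothing more can be done
22.45 [ 0.9 -0.  -0.4] None
```

The feed roller is on the bare stud and the orange clip is snapped into its groove. I handed the job in at 22.5 s of the 67 s allowed.

- **Roller:** It was pressed down on the flange until the force rose to 19 N. The tool height (50.2 mm) matched the expected seated height (50.4 mm) within 0.2 mm.
- **Clip:** It was laid on the hub and pushed in. The highest push I read was 13.6 N, about 4.5 mm of stud yield against the 7 mm limit. It then dropped to 6.7 N at the snap and climbed again to 12 N, as expected once bottomed.
- **Final pictures:** Both cameras show the clip flat on the hub with its arms round the stud, within about 1 mm of the predicted home position. Both parts were released and the gripper was clear.
- **What disagreed:**
  - After the snap, the tool read about 1.5 mm further forward than my stud estimate allowed. I put that down to the camera calibration and to where I gripped the tab.
  - The first touchdown found no hub because the lips were still over the tyre, so I repeated it 5 mm further in.
  - While I eased off the push, the clip rose about 1 mm within its 1.5 mm of play. I lowered it again before letting go.
- **Not checked:** I did not take a last overall picture of the bench, but no unexpected contact forces showed during the moves.

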